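Square up the wire-guide arm of a spool winder and hold it

TASK

The green wire-guide arm of the small spool winder leans over the bed. Take the machinist's square, stand it on the bed in line with the guide and press it into the inside corner, stock down on the bed and blade edge against the guide, until the guide's foot stops it and the arm stands square, flush along the blade. Finish holding the square there, gripped and still pressing on both the bed and the guide, so that a colleague can tighten the clamp; leave the other things on the table where they are.

Things in the scene. Friction and masses are not known exactly. Their poses are not given: they have to be found in the camera images.
- square: Machinist's square, loose, 0.36 kg, standing blade up. Blue stock 160 long, 24 wide, 32 mm tall; steel blade 24 wide (x), 6 thick (y), rising at the stock's front end to 132 mm above its underside. Origin: outer corner, mid-width, on the underside. +x points the way it is pressed; stock runs to x = -160 mm; z up. Blade edge and stock end are flush at x = 0.
- square_grip (a point): Good place to grip the stock across its 24 mm width from above: 92 mm behind the outer corner of the square, mid-width, 20 mm above its underside; clear of the blade. Axes as the square's.
- bed: Winder bed, fixed: green plate 18 mm thick, 140 mm wide (y), from x = -150 mm (free end) to 270 mm. Beyond the guide, from x = 170 mm on, stands a motor up to 120 mm high. Origin at table height, so the bed's top is 18 mm above it; x along the bed towards the motor; z up.
- guide: Wire guide, fixed on the bed: dark steel foot 40 long (x), 44 wide (y), 30 mm high, the hinged arm above it. Origin: the inside corner, at bed-top height, mid-width of the foot's flat front face. x points into the foot, the way the square is pressed (the bed's x); free bed on the -x side; z up. The square is right when its origin lies here, axes parallel.
- guide_arm (a joint): Lean of the green guide arm (36 wide, 16 mm thick, from 31 to 157 mm above the bed, white pulley behind its top); hinge along y in the plane of the foot's front face, 31 mm above the bed. 0 = upright, flush with the foot's face; positive (rad) = leaning over the free bed (-x). Stays where left: 0.1 N m friction, about 1 N at the blade's top. Can go a little past upright.
- spool_a: Bystander: empty green spool, 60 mm across, 50 mm tall, loose. Origin centre of its underside.
- spool_b: Bystander: a second empty green spool, the same.
- spool_full: Bystander: spool full of bright wire, green flanges, 60 mm across, 50 mm tall, loose. Origin centre of its underside.
- tape_roll: Bystander: yellow roll of tape, 90 mm across, 24 mm tall, loose. Origin centre of its underside.
- screwdriver: Bystander: screwdriver with orange handle lying on the table, loose.
- jar: Bystander: jar with blue cap, 56 mm across, 90 mm tall, loose. Origin centre of its underside.

How it is judged (in metres and radians):
On the way:
1. the square stands upright on the winder's bed (z of square in the frame of bed between 0.015 and 0.022 m and angle between square's own z axis and vertical below 0.03 rad), for 0.2 s.
At the end, for the whole second after the job is handed in: Square gripped (>2 N), at rest, upright on the bed (0.03 rad); its corner within 2.5 mm of the foot's face and 14 mm of the guide's middle, turned under 0.06 rad from it; it presses with over 1 N on the bed and over 1 N on the guide; the arm is upright within 0.025 rad (all of step 1 and x of square in the frame of guide between -0.0025 and 0.0025 m and y of square in the frame of guide between -0.014 and 0.014 m and angle between the x axis of square and the x axis of guide, either way round below 0.06 rad and value of joint guide_arm between -0.025 and 0.025 rad and contact force between square and guide above 1 N and contact force between square and bed above 1 N and contact force between the fingers and square above 2 N and linear speed of square below 0.01 m/s); the arm keeps its last pose, push and grip.
It fails at once if a bystander is moved by more than 40 mm (distance of any of spool_a, spool_b, spool_full, tape_roll, screwdriver, jar from where it was at the start of the episode above 0.04 m).
It also fails if it takes over 48 s, if anything falls off the work surface, if the arm or the gripper's body presses on something with over 40 N, if the wrist force passes 120 N, or if a joint passes its speed limit or range.

ROBOT

A 7-joint arm with a two-finger parallel gripper is mounted at the origin on the work surface. World frame = base frame: x ahead of the robot, y to its left, z up, the work surface at z = 0. Lengths are in m, angles in degrees, forces in N, time in s.
With the tool pointing down it reaches from about 0.375 to 0.925 m from the base axis. Payload 3.1 kg.
Tool frame: the origin (TCP) lies midway between the tips of the shut fingers; the grasp point (between the pads) lies 19 mm behind it (r.grip_point_offset is the distance from the TCP to the grasp point, in m); z points along the fingers, y is the direction in which the jaws open and shut (so a half turn about z gives the same grasp; the last joint's range is limited). The gripper opens to 85 mm and grips with 20 to 120 N. Pads are 22 mm wide; open, the fingers measure 114 mm over their backs; the gripper's body (76 mm by 85 mm) begins 54 mm behind the grasp point. The pads swing forward as they close: fully open they stand 13 mm farther back than shut.
Start: joints at [-77.166, 21.939, 2.515, 91.553, -1.026, 66.532, -2.859], TCP at [0.206, 0.617, 0.231] pointing down, gripper open.
Joint ranges: [-149.38, 149.38], [-23.57, 123.04], [-84.95, 90], [0, 143.3], [-89.99, 269.99], [3.08, 112.72], [-163.45, 163.45]. Speed limits (degrees/s): [159.86, 159.86, 180, 180, 180, 180, 180].

INTERFACE

Orientations are given as a 3x3 rotation matrix whose columns are the frame's x, y, z axes.
In Python, from plant import r gives the robot as it stands.
- The arm moves only by the tool jog_arm, never from a script. Its argument "increments" is a list of rows, each an object with "linear": the shift along the world's x, y, z in cm, a list of three; "turn": the turn, a rotation vector about the world's x, y, z in rad, a list of three. A call has 1 to 20 rows; each row shifts and turns the commanded pose from where the row before left it; what a row does not reach is not made up. A row lasts 1/8 s, in which the tool goes at most 62.5 mm and 10.7 degrees, less where a joint would pass 70% of its speed; a pose out of reach is approached as far as the arm can. A call with a gripper value outside its range is refused whole. "grip" is the closure, from 0 (fully open) to 1 (shut), set as the call begins (left out, the last holds). The fingers move at their own pace and stop on an object; the grip force is fixed at half the most. Time passes only in rows, so rows that do not move let the fingers close. It gives the time, the measured TCP pose, the force and the opening at its end, in the units of the state.
- r.get_state(): the state, without advancing time (a new reading comes with each control period).
- r.capture(name): name is "scene" or "side" or "wrist"; returns a dict with "color" (420x560x3 uint8, red, green, blue), "range_z" (420x560 float32, m along the optical axis (not along the pixel's ray), 0 where there is no reading), "intrinsics" (3x3 intrinsics, pixels), "R" (3x3) and "t" (3): a world point X has camera coordinates R X + t. Camera axes: x right, y down, z forward; pixel columns grow to the right and rows downward; lengths in m; the calibration is good to about 2 mm. A picture is of the moment at which its call begins.
- r.sign_off(): hands the job in, once; it reports no verdict.
Trained networks look in a picture, given as the dict that the camera call returned (one of the last four; its "shot" number tells which), for a name from the list of things; names that differ only in an ending like _2 or _b are one class to them, and where a whole thing is asked for, a point or a joint stands for the part that bears it (a point fixed in the world has none). Each returns a list of dicts, best first, with "conf" (0 to 1); they miss things now and then, are a little off and sometimes report something else, mostly with a low value. They report only what shows in the picture. A call takes as long as a camera call.
- r.trace(picture, name): "mask" (420x560 bool, what is visible of it) and "extent" ([left, top, right, bottom] in pixels, round what is visible of it).
The state is a dict: "time": time; "qpos": joint angles; "joint_vel": joint speeds; "joint_torque": joint torques, N m; "position": TCP position; "tool_rot": TCP orientation; "wrist_force": force on the tool from outside, world axes, zero at the start; "wrist_torque": the same for the moment, N m; "grip_width": opening from 0.0 (shut) to 1.0 (fully open).
Only numpy, scipy, OpenCV 4.12 (cv2) and the standard library are available. Lean on these libraries where they do the work, as an engineer would, in place of code of your own. Each camera call takes 0.05 s, during which the arm holds its last target.

## Working session

There is one attempt and no reset: what is moved stays moved. The work goes in short steps, Python scripts to look and compute and a tool call to move; the robot and the scene stay as the last step left them, time stands still between calls to the robot, and variables do not carry over. Pictures are saved under pics/ and viewed, and the job is handed in when it is done.

Besides the shell and the picture viewer there is one more tool, called after "Emit:" as name(argument=value, ...), one argument or row to a line, values as JSON. jog_arm: Moves the arm, as the interface text tells. Its arguments: {"type":"object","properties":{"increments":{"type":"array","items":{"type":"object","properties":{"linear":{"type":"array","items":{"type":"number"}},"turn":{"type":"array","items":{"type":"number"}}}}},"grip":{"type":"number"}},"required":["increments"]}

```bash
ls; mkdir -p pics
cat > h.py <<'E'
import numpy as np, cv2
from plant import r
def save(c,n): cv2.imwrite('pics/'+n+'.png',c['color'][:,:,::-1])
def cloud(c):
    K=c['intrinsics'];z=c['range_z'];v,u=np.mgrid[0:420,0:560]
    P=np.stack([(u-K[0,2])/K[0,0]*z,(v-K[1,2])/K[1,1]*z,z],-1)
    W=(P-c['t'])@c['R']
    W[z<=0]=np.nan
    return W
E
python3 - <<'E'
from h import *
np.set_printoptions(precision=4,suppress=True)
for n in ['scene','side','wrist']:
    c=r.capture(n); save(c,n+'0'); W=cloud(c)
    np.savez(f'/tmp/{n}0.npz',W=W,color=c['color'])
    print(n,'cam at',-c['R'].T@c['t'])
    for o in ['square','bed','guide','guide_arm','spool_a','spool_full','tape_roll','screwdriver','jar']:
        for d in r.trace(c,o)[:3]:
            m=d['mask']; p=W[m]; p=p[~np.isnan(p[:,0])]
            if len(p) : print(o,round(d['conf'],2),d['extent'],np.median(p,0),np.percentile(p,2,axis=0),np.percentile(p,98,axis=0))
            if o in('square','guide','guide_arm','bed'): np.save(f'/tmp/{n}0_{o}_{round(d["conf"]*100)}.npy',m)
s=r.get_state();print(s)
E
```

```text
pics
scene cam at [1.1561 0.5624 0.9095]
square 0.81 [186.1, 152.0, 230.9, 201.4] [ 0.5417 -0.2096  0.0339] [ 0.5208 -0.3192  0.006 ] [ 0.5525 -0.1627  0.1316]
bed 0.73 [244.7, 205.7, 441.2, 320.0] [0.5327 0.2254 0.0207] [ 0.4474 -0.0198  0.0035] [0.6134 0.3827 0.1203]
guide 0.8 [326.3, 196.6, 355.8, 267.4] [0.5398 0.1718 0.1132] [0.5053 0.1372 0.0203] [0.5559 0.199  0.2029]
guide 0.28 [244.6, 204.8, 440.8, 321.9] [0.5325 0.2273 0.0207] [ 0.4503 -0.0189  0.0071] [0.6123 0.3828 0.1204]
guide_arm 0.96 [323.8, 197.5, 352.8, 256.0] [0.5397 0.1688 0.154 ] [0.5127 0.1475 0.0499] [0.556  0.1967 0.2037]
spool_a 0.76 [144.4, 213.5, 175.6, 246.0] [ 0.735  -0.1928  0.0496] [ 0.7042 -0.2254  0.0027] [ 0.759  -0.1706  0.0548]
spool_a 0.72 [129.6, 183.6, 156.5, 213.3] [ 0.6952 -0.3096  0.0485] [ 0.6598 -0.3928  0.0015] [ 0.7192 -0.2871  0.0551]
spool_full 0.8 [188.2, 229.5, 219.2, 266.4] [ 0.708  -0.0619  0.0496] [ 0.6746 -0.1131  0.0019] [ 0.7293 -0.0431  0.055 ]
tape_roll 0.59 [399.3, 216.6, 439.8, 250.0] [0.3235 0.2663 0.0219] [0.2978 0.2359 0.0046] [0.3795 0.3188 0.0292]
screwdriver 0.52 [228.
[... 1799 characters left out ...]
45 [62.5, 321.4, 72.6, 331.2] [0.2968 0.2895 0.0054] [ 0.2948  0.283  -0.0002] [0.2989 0.2958 0.0102]
{'time': 1.5, 'qpos': array([-77.1649,  21.9396,   2.5137,  91.5516,  -1.0286,  66.5311,
        -2.8594]), 'joint_vel': array([-0.045 , -0.0023, -0.0424, -0.0161,  0.0948, -0.0627,  0.0362]), 'joint_torque': array([ -0.0007, -43.3416,   1.0224, -24.9911,   0.0104,   0.0018,
         0.    ]), 'position': array([0.2055, 0.6167, 0.2313]), 'tool_rot': array([[-0.9487,  0.3162, -0.0001],
       [ 0.3162,  0.9487,  0.    ],
       [ 0.0001, -0.    , -1.    ]]), 'wrist_force': array([-0.2958,  0.0106,  0.0034]), 'wrist_torque': array([-0.0438,  0.0223, -0.0055]), 'grip_width': 0.9990927090979631}
```

View pics/scene0.png

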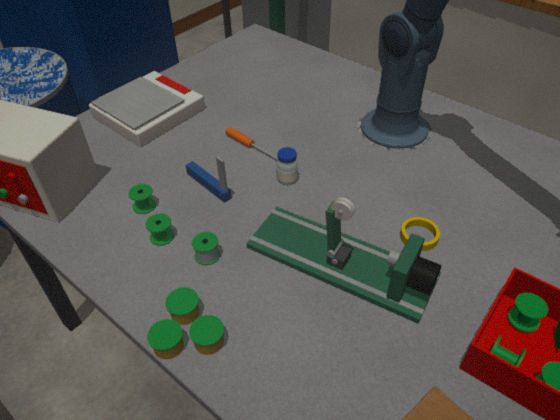

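View pics/side0.png

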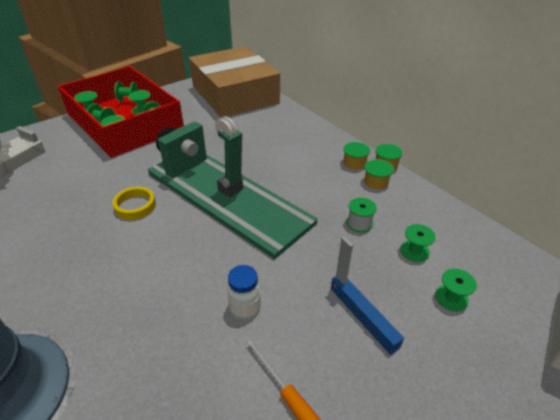

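Run:
```python
from h import *
import glob
np.set_printoptions(precision=4,suppress=True)
def rect(p,l):
    b=cv2.minAreaRect((p*1000).astype(np.float32));print(l,len(p),'c',np.array(b[0]),'size',np.array(b[1]),'ang',b[2])
for n in ['scene','side']:
    W=np.load(f'/tmp/{n}0.npz')['W']
    for o in ['square','guide','guide_arm','bed']:
        f=sorted(glob.glob(f'/tmp/{n}0_{o}_??.npy'))[-1]
        m=np.load(f); 
        p=W[m];p=p[~np.isnan(p[:,0])]
        if o=='square':
            k=p[(p[:,2]>.027)&(p[:,2]<.038)]; rect(k[:,:2],n+' stock top')
            k=p[(p[:,2]>.05)]; rect(k[:,:2],n+' blade'); print(np.percentile(k,[1,99],axis=0),np.median(k,0))
        if o=='bed':
            k=p[(p[:,2]>.013)&(p[:,2]<.025)]; rect(k[:,:2],n+' bedtop'); print(np.median(k[:,2]))
        if o=='guide':
            k=p[(p[:,2]>.02)&(p[:,2]<.047)]; rect(k[:,:2],n+' foot'); print(np.percentile(k,[2,98],axis=0))
            k=p[(p[:,2]>.043)&(p[:,2]<.052)]; print('foottop',len(k))
            if len(k): print(np.percentile(k,[2,98],axis=0))
        if o=='guide_arm':
            for z in np.arange(.05,.21,.015):
                k=p[abs(p[:,2]-z)<.0075]
                if len(k):print(z,len(k),np.median(k,0),k[:,0].min(),k[:,0].max(),k[:,1].min(),k[:,1].max())
```

```text
scene stock top 394 c [ 534.4615 -242.8113] size [163.1287  25.954 ] ang 84.35272216796875
scene blade 191 c [ 541.6404 -173.8156] size [ 9.6114 25.9094] ang 6.423924446105957
[[ 0.5378 -0.1865  0.0516]
 [ 0.5455 -0.1622  0.1354]] [ 0.5422 -0.1712  0.095 ]
scene foot 190 c [511.7604 165.3083] size [103.1951  57.309 ] ang 36.50635528564453
[[0.4977 0.1235 0.0205]
 [0.556  0.2007 0.0469]]
foottop 199
[[0.5081 0.171  0.0438]
 [0.5556 0.2001 0.0518]]
0.05 29 [0.5541 0.1738 0.0535] 0.5127749247722491 0.5576734150215613 0.1645041947077219 0.17965426089398864
0.065 109 [0.5477 0.1724 0.0643] 0.5075325930451293 0.5588920562724761 0.15957725485846228 0.18018192978811298
0.08 70 [0.5466 0.1695 0.08  ] 0.5136889130775979 0.5535825843698414 0.15826434614808943 0.1744572519906872
0.095 69 [0.5441 0.1683 0.0949] 0.5148562607484569 0.55282331242446 0.15738287410040472 0.1735782649032038
0.11 76 [0.5465 0.167  0.1112] 0.513323684741409 0.5536909926356723 0.15594781932274993 0.17219535381725568
0.125 73 [0.548  0.1656 0.1258] 0.5149293192040199 0.5538154326837278 0.1540580632926832 0.1707397362517199
[... 1735 characters left out ...]
183814332976 0.1637870897531365
0.14 100 [0.5286 0.1513 0.1405] 0.5166866437811867 0.5551766336996292 0.14506572992365963 0.16112215950522685
0.155 109 [0.5302 0.1498 0.1554] 0.5168878644615814 0.556245633495215 0.14489784423066407 0.1783124488114332
0.16999999999999998 206 [0.5264 0.1532 0.173 ] 0.5151978263184629 0.5563369595199984 0.14224615935621787 0.19648517044499553
0.185 156 [0.5261 0.1657 0.1842] 0.5158232485471269 0.5453757450019175 0.1493650630180056 0.19923320533855277
0.2 110 [0.5339 0.1717 0.1974] 0.5215018558904901 0.542459365908585 0.15468286189533376 0.1933857278599639
side bedtop 6107 c [520.6981 175.8954] size [141.9201 420.8216] ang 10.482306480407715
0.017314927114778337
```

The scene view shows the square with its blue stock at about (187–231, 165–200) and its blade up at (222, 175). The winder bed lies between (248, 245) and (430, 310), with the guide arm at (335, 230). Next I'll refine the bed axis and the face of the foot.

Run:
```python
from h import *
import glob
np.set_printoptions(precision=4,suppress=True)
a=np.radians(100.48); X=np.array([np.cos(a),np.sin(a)]);Y=np.array([-X[1],X[0]])
C=np.array([.5207,.1759])-0.06*X
print('bed origin',C)
for n in ['scene','side']:
    W=np.load(f'/tmp/{n}0.npz')['W']; col=np.load(f'/tmp/{n}0.npz')['color']
    d=W[...,:2]-C; bx=d@X; by=d@Y; z=W[...,2]
    # bed top edges
    m=(abs(z-.018)<.005)&(bx>-.2)&(bx<.3)&(abs(by)<.11)
    q=np.c_[bx[m],by[m]]
    for lo in np.arange(-.14,.26,.06):
        k=q[(q[:,0]>lo)&(q[:,0]<lo+.06)]; print('by range',round(lo,2),k[:,1].min(),k[:,1].max(), end=' | ')
    print()
    k=q[abs(q[:,1])<.06]; print('bx min',k[:,0].min())
    # guide points by height
    for z0 in [.024,.029,.034,.039,.044,.05,.06,.08,.1,.12,.14,.16,.17]:
        k=(abs(z-z0)<.004)&(bx>-.05)&(bx<.13)&(abs(by)<.06)
        if k.sum()>3: print(z0,k.sum(),'bx',np.percentile(bx[k],[0,5,20,50,95]),'by',np.percentile(by[k],[0,3,97,100]))
```

```text
bed origin [0.5316 0.1169]
by range -0.14 -0.0720157158845141 0.07140981715869153 | by range -0.08 -0.07172144907956164 0.0715732648105742 | by range -0.02 -0.07315983358999112 0.07174500922192795 | by range 0.04 -0.07133653330794336 0.0725558683366791 | by range 0.1 -0.07118129915454852 0.07195166871388663 | by range 0.16 -0.07090514104569672 0.03540018494303014 | by range 0.22 -0.07111791691443262 0.06892461636235193 | 
bx min -0.15112918922899896
0.024 1542 bx [-0.05   -0.0421 -0.0185  0.0467  0.1237] by [-0.06   -0.0569  0.0557  0.0599]
0.029 56 bx [-0.0354  0.0386  0.0478  0.0704  0.0893] by [-0.0536 -0.048   0.048   0.0555]
0.034 49 bx [0.0401 0.0426 0.0507 0.0703 0.08  ] by [-0.0345 -0.0345  0.0067  0.0104]
0.039 53 bx [0.0408 0.0433 0.0513 0.0671 0.0804] by [-0.0367 -0.0358  0.009   0.0157]
0.044 87 bx [0.0424 0.0468 0.0571 0.0663 0.0802] by [-0.0361 -0.0356  0.0116  0.0157]
0.05 197 bx [0.0423 0.0549 0.0597 0.0673 0.0794] by [-0.0364 -0.0345  0.0109  0.0127]
0.06 60 bx [0.0391 0.0413 0.0485 0.0561 0.0581] by [-0.0366 -0.0358  0.0137  0.0158]
0.08 32 bx [0.0374 0.0396 0.0432 
[... 1320 characters left out ...]
284  0.0109  0.0137]
0.05 74 bx [0.039  0.0396 0.0405 0.044  0.0794] by [-0.0355 -0.0297  0.0137  0.0144]
0.06 72 bx [0.0382 0.0384 0.0396 0.0406 0.0536] by [-0.0362 -0.0352  0.0143  0.0154]
0.08 52 bx [0.0355 0.0365 0.0373 0.0385 0.0508] by [-0.0274 -0.0273  0.0074  0.0079]
0.1 43 bx [0.0339 0.0345 0.0356 0.0369 0.0488] by [-0.0291 -0.0274  0.007   0.008 ]
0.12 53 bx [0.0318 0.0323 0.0333 0.0346 0.0461] by [-0.0277 -0.0269  0.0069  0.0076]
0.14 52 bx [0.0293 0.0306 0.0314 0.0326 0.0447] by [-0.0295 -0.0274  0.0066  0.007 ]
0.16 63 bx [0.0288 0.029  0.0296 0.0306 0.0442] by [-0.0309 -0.0292  0.0068  0.007 ]
0.17 107 bx [0.027  0.0282 0.0291 0.0326 0.0719] by [-0.0308 -0.0288  0.0071  0.0081]
```

The side view agrees: the face of the foot is at bed x = 40.5 mm and its middle at bed y = -10.5 mm. The arm leans about 0.11 rad, and the bed x axis points at 100.5° in the world. That puts the guide origin near (0.535, 0.159) and the square's grip point near (0.533, -0.255). Next I move above the square.

Emit:
jog_arm(
  increments=[
    {"linear":[2.05,-5.4,1],"turn":[0,0,-0.0843]},
    {"linear":[2.05,-5.4,1],"turn":[0,0,-0.0843]},
    {"linear":[2.05,-5.4,1],"turn":[0,0,-0.0843]},
    {"linear":[2.05,-5.4,1],"turn":[0,0,-0.0843]},
    {"linear":[2.05,-5.45,0],"turn":[0,0,-0.0843]},
    {"linear":[2.05,-5.45,0],"turn":[0,0,-0.0843]},
    {"linear":[2.05,-5.45,0],"turn":[0,0,-0.0843]},
    {"linear":[2.05,-5.45,0],"turn":[0,0,-0.0843]},
    {"linear":[2.05,-5.45,0],"turn":[0,0,-0.0843]},
    {"linear":[2.05,-5.45,0],"turn":[0,0,-0.0843]},
    {"linear":[2.05,-5.45,0],"turn":[0,0,-0.0843]},
    {"linear":[2.05,-5.45,0],"turn":[0,0,-0.0843]},
    {"linear":[2.05,-5.45,0],"turn":[0,0,-0.0843]},
    {"linear":[2.05,-5.45,0],"turn":[0,0,-0.0843]},
    {"linear":[2.05,-5.45,-1],"turn":[0,0,-0.0843]},
    {"linear":[2.05,-5.45,-2],"turn":[0,0,-0.0843]},
    {"linear":[0,0,-5]},
    {"linear":[0,0,0]},
    {"linear":[0,0,0]},
  ],
  grip=0,
)

```text
invalid input
```

Run:
```python
from h import *
np.set_printoptions(precision=4,suppress=True)
c=r.capture('wrist'); save(c,'wrist1'); W=cloud(c)
s=r.get_state();print(s['position'],s['tool_rot'],s['time'],s['qpos'])
p=W.reshape(-1,3)
m=(p[:,0]>.49)&(p[:,0]<.58)&(p[:,1]>-.36)&(p[:,1]<-.13)
k=p[m&(abs(p[:,2]-.032)<.006)]
print(len(k),np.median(k[:,2]),cv2.minAreaRect((k[:,:2]*1000).astype(np.float32)))
```

```text
[0.2056 0.6166 0.2312] [[-0.9487  0.3163 -0.    ]
 [ 0.3163  0.9487 -0.    ]
 [ 0.     -0.     -1.    ]] 1.55 [-77.1633  21.9406   2.5156  91.5529  -1.0261  66.5306  -2.8589]
0 nan ((0.0, 0.0), (0.0, 0.0), 0.0)
  return _methods._mean(a, axis=axis, dtype=dtype,
  ret = ret.dtype.type(ret / rcount)
```

Emit:
jog_arm(
  increments=[
    {"linear":[2.05,-5.4,1],"turn":[0,0,-0.0843]},
    {"linear":[2.05,-5.4,1],"turn":[0,0,-0.0843]},
    {"linear":[2.05,-5.4,1],"turn":[0,0,-0.0843]},
    {"linear":[2.05,-5.4,1],"turn":[0,0,-0.0843]},
    {"linear":[2.05,-5.45,0],"turn":[0,0,-0.0843]},
    {"linear":[2.05,-5.45,0],"turn":[0,0,-0.0843]},
    {"linear":[2.05,-5.45,0],"turn":[0,0,-0.0843]},
    {"linear":[2.05,-5.45,0],"turn":[0,0,-0.0843]},
    {"linear":[2.05,-5.45,0],"turn":[0,0,-0.0843]},
    {"linear":[2.05,-5.45,0],"turn":[0,0,-0.0843]},
    {"linear":[2.05,-5.45,0],"turn":[0,0,-0.0843]},
    {"linear":[2.05,-5.45,0],"turn":[0,0,-0.0843]},
    {"linear":[2.05,-5.45,0],"turn":[0,0,-0.0843]},
    {"linear":[2.05,-5.45,0],"turn":[0,0,-0.0843]},
    {"linear":[2.05,-5.45,-1],"turn":[0,0,-0.0843]},
    {"linear":[2.05,-5.45,-2],"turn":[0,0,-0.0843]},
    {"linear":[0,0,-5],"turn":[0,0,0]},
    {"linear":[0,0,0],"turn":[0,0,0]},
    {"linear":[0,0,0],"turn":[0,0,0]},
  ],
  grip=0,
)

```text
time: 3.92
position: [0.5344, -0.2528, 0.1925]
tool_rot: [[0.098, 0.995, 0.001], [0.995, -0.098, 0.0], [0.0, 0.001, -1.0]]
wrist_force: [-0.7, 1.0, 1.2]
grip_width: 0.999
```

Run:
```python
from h import *
np.set_printoptions(precision=4,suppress=True)
c=r.capture('wrist'); save(c,'wrist2'); W=cloud(c)
s=r.get_state();print(s['position'],s['tool_rot'],s['time'],s['qpos'])
p=W.reshape(-1,3)
m=(p[:,0]>.49)&(p[:,0]<.58)&(p[:,1]>-.36)&(p[:,1]<-.13)
k=p[m&(abs(p[:,2]-.032)<.006)]
print(len(k),np.median(k[:,2]) if len(k) else 0,cv2.minAreaRect((k[:,:2]*1000).astype(np.float32)))
```

```text
[ 0.535  -0.2529  0.1933] [[ 0.0978  0.9952  0.0033]
 [ 0.9952 -0.0978 -0.0001]
 [ 0.0002  0.0033 -1.    ]] 3.975 [-19.6203  24.3286  51.3062 103.9156 -21.4813  61.8705  33.9023]
4016 0.032408474877499115 ((533.9320678710938, -242.7899169921875), (159.94557189941406, 24.01548194885254), 84.50050354003906)
```

View pics/wrist2.png

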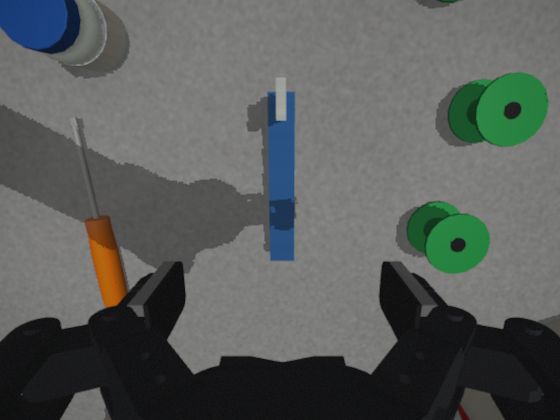

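The wrist view shows the blue stock, about 160 × 24 mm, centred in the image between the jaws, with nothing in the way of either finger. I'll descend and close.

Emit:
jog_arm(
  increments=[
    {"linear":[-0.07,-0.15,-5],"turn":[0,0,0]},
    {"linear":[0,0,-5],"turn":[0,0,0]},
    {"linear":[0,0,-4],"turn":[0,0,0]},
    {"linear":[0,0,-2.5],"turn":[0,0,0]},
    {"linear":[0,0,-1.5],"turn":[0,0,0]},
    {"linear":[0,0,-0.6],"turn":[0,0,0]},
    {"linear":[0,0,0],"turn":[0,0,0]},
    {"linear":[0,0,0],"turn":[0,0,0]},
    {"linear":[0,0,0],"turn":[0,0,0]},
    {"linear":[0,0,0],"turn":[0,0,0]},
  ],
)

```text
time: 5.22
position: [0.5331, -0.255, 0.0057]
tool_rot: [[0.1, 0.995, 0.001], [0.995, -0.1, -0.0], [-0.0, 0.001, -1.0]]
wrist_force: [-0.0, 0.6, -0.2]
grip_width: 1.001
```

Emit:
jog_arm(
  increments=[
    {"linear":[0,0,0],"turn":[0,0,0]},
    {"linear":[0,0,0],"turn":[0,0,0]},
    {"linear":[0,0,0],"turn":[0,0,0]},
    {"linear":[0,0,0],"turn":[0,0,0]},
    {"linear":[0,0,0],"turn":[0,0,0]},
    {"linear":[0,0,0],"turn":[0,0,0]},
    {"linear":[0,0,0],"turn":[0,0,0]},
    {"linear":[0,0,0],"turn":[0,0,0]},
  ],
  grip=1,
)

```text
time: 6.22
position: [0.5332, -0.255, 0.0055]
tool_rot: [[0.1, 0.995, 0.001], [0.995, -0.1, -0.0], [-0.0, 0.001, -1.0]]
wrist_force: [1.6, 0.1, 2.2]
grip_width: 0.268
```

Run:
```python
from h import *
np.set_printoptions(precision=4,suppress=True)
c=r.capture('side'); save(c,'side3')
s=r.get_state();print(s)
```

```text
{'time': 6.275, 'qpos': array([ -9.9015,  39.1279,  39.7637, 109.0481, -35.0956,  44.5889,
        43.7857]), 'joint_vel': array([ 0.0612, -0.0945,  0.0092,  0.0083,  0.0383, -0.1432,  0.0337]), 'joint_torque': array([  0.0549, -38.8139,  10.6471, -14.5184,   0.0844,   0.1505,
         0.0121]), 'position': array([ 0.5332, -0.255 ,  0.0055]), 'tool_rot': array([[ 0.0997,  0.995 ,  0.0007],
       [ 0.995 , -0.0997, -0.0003],
       [-0.0002,  0.0007, -1.    ]]), 'wrist_force': array([1.324 , 0.0464, 3.0532]), 'wrist_torque': array([-0.0569, -0.0934, -0.0102]), 'grip_width': 0.26891432014374816}
```

View pics/side3.png

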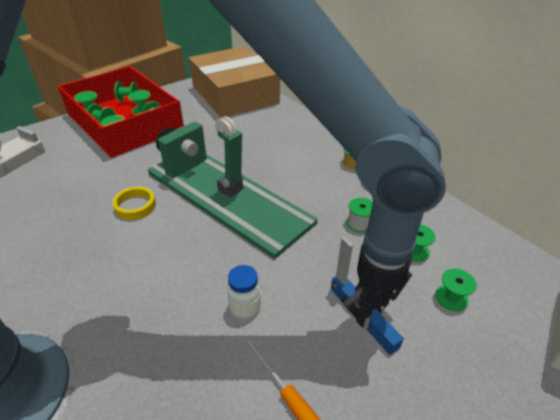

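The stock is gripped at an opening of about 23 mm, with the fingers at (370, 295) on the stock and the blade clear. Next I lift, carry it to a point 40 mm in front of the guide, and turn it by +0.283 rad.

Emit:
jog_arm(
  increments=[
    {"linear":[0,0,1],"turn":[0,0,0]},
    {"linear":[0,0,2.5],"turn":[0,0,0]},
    {"linear":[0,0,2.5],"turn":[0,0,0]},
    {"linear":[0.2,2.0,0],"turn":[0,0,0.0283]},
    {"linear":[0.3,3.3,0],"turn":[0,0,0.0283]},
    {"linear":[0.3,3.3,0],"turn":[0,0,0.0283]},
    {"linear":[0.3,3.3,0],"turn":[0,0,0.0283]},
    {"linear":[0.3,3.3,0],"turn":[0,0,0.0283]},
    {"linear":[0.3,3.3,0],"turn":[0,0,0.0283]},
    {"linear":[0.3,3.3,0],"turn":[0,0,0.0283]},
    {"linear":[0.3,3.3,0],"turn":[0,0,0.0283]},
    {"linear":[0.2,2.3,0],"turn":[0,0,0.0283]},
    {"linear":[0.06,1.0,0],"turn":[0,0,0.0283]},
    {"linear":[0,0,0],"turn":[0,0,0]},
    {"linear":[0,0,0],"turn":[0,0,0]},
    {"linear":[0,0,0],"turn":[0,0,0]},
  ],
)

```text
time: 8.28
position: [0.5583, 0.0272, 0.0654]
tool_rot: [[-0.179, 0.984, 0.0], [0.984, 0.179, -0.001], [-0.001, -0.0, -1.0]]
wrist_force: [0.3, -0.6, -4.2]
grip_width: 0.272
```

```bash
cat > m.py <<'E'
from h import *
import sys
np.set_printoptions(precision=4,suppress=True)
tag=sys.argv[1]
s=r.get_state();print(s['time'],s['position'],s['tool_rot'].round(4).tolist(),s['wrist_force'],s['wrist_torque'],s['grip_width'])
a=np.radians(100.48); X=np.array([np.cos(a),np.sin(a)]);Y=np.array([-X[1],X[0]])
G=np.array([.5348,.1587])
for n in ['side','scene','wrist']:
    c=r.capture(n); save(c,n+tag); W=cloud(c)
    d=W[...,:2]-G; gx=d@X; gy=d@Y; gz=W[...,2]-.018
    col=c['color'].astype(int)
    blue=(col[...,2]>1.5*col[...,0])&(col[...,2]>1.3*col[...,1])&(col[...,2]>60)&(gx>-.3)&(gx<.05)&(abs(gy)<.08)&(gz>-.02)&(gz<.15)
    if blue.sum()>20:
        zt=np.percentile(gz[blue],90); t=blue&(abs(gz-zt)<.006)
        print(n,'stock top z',zt,'front gx',np.percentile(gx[blue],[0,1,99,100]),'gy',np.percentile(gy[t],[1,50,99]),cv2.minAreaRect((np.c_[gx[t],gy[t]]*1000).astype(np.float32)))
        for lo in np.arange(-.2,.02,.04):
            k=t&(gx>lo)&(gx<lo+.04)
            if k.sum()>5: print('   ',round(lo,2),np.median(gz[k]).round(4),end='')
        print()
    for o in ['square','guide_arm']:
        for q in r.trace(c,o)[:1]:
            m=q['mask']&~np.isnan(gx); m&=(abs(gy)<.05)&(gx>-.2)&(gx<.08)
            if o=='square': m&=gz>.05
            print(n,o,q['conf'],q['extent'])
            for z0 in np.arange(.03,.17,.02):
                k=m&(abs(gz-z0)<.006)
                if k.sum()>4: print('   z%.2f n%d gx %.4f %.4f med %.4f gy %.4f %.4f'%(z0,k.sum(),*np.percentile(gx[k],[3,97,50]),*np.percentile(gy[k],[3,97])))
E
python3 m.py 4
```

```text
8.275 [0.5583 0.0272 0.0654] [[-0.1793, 0.9838, 0.0001], [0.9838, 0.1793, -0.0008], [-0.0008, -0.0001, -1.0]] [ 0.3353 -0.5967 -4.1866] [-0.1178  0.0342 -0.0041] 0.27245350501176446
side stock top z 0.07394837426707536 front gx [-0.2022 -0.2018 -0.0452 -0.0427] gy [-0.0108  0.0046  0.0146] ((-122.39508819580078, 1.6093063354492188), (159.3939971923828, 26.316497802734375), 0.02441488392651081)
    -0.2 0.0732    -0.16 0.073    -0.08 0.0724
side square 0.59 [242.5, 132.9, 307.2, 224.3]
   z0.05 n104 gx -0.1995 -0.0458 med -0.1118 gy 0.0110 0.0145
   z0.07 n412 gx -0.1979 -0.0458 med -0.1635 gy -0.0097 0.0143
   z0.09 n39 gx -0.0655 -0.0430 med -0.0540 gy 0.0012 0.0052
   z0.11 n48 gx -0.0654 -0.0421 med -0.0553 gy -0.0001 0.0053
   z0.13 n49 gx -0.0664 -0.0412 med -0.0557 gy -0.0008 0.0053
   z0.15 n57 gx -0.0651 -0.0426 med -0.0565 gy -0.0022 0.0047
   z0.17 n54 gx -0.0647 -0.0430 med -0.0557 gy -0.0009 0.0053
side guide_arm 0.76 [215.6, 116.7, 245.0, 185.2]
   z0.03 n27 gx -0.0016 0.0123 med 0.0007 gy -0.0196 0.0239
   z0.05 n78 gx -0.0030 0.0137 med -0.0009 gy -0.0169 0.0232
   z0.
[... 1543 characters left out ...]
3 gx -0.0106 0.0363 med 0.0076 gy -0.0182 -0.0050
   z0.17 n136 gx -0.0043 0.0397 med 0.0210 gy -0.0147 0.0083
wrist stock top z 0.07487157745848486 front gx [-0.2327 -0.1609 -0.0402 -0.0281] gy [-0.0105  0.001   0.0127] ((-101.60963439941406, 0.8632841110229492), (124.9778823852539, 24.61659049987793), 0.19199606776237488)
    -0.2 0.0741    -0.16 0.0741    -0.12 0.0741    -0.08 0.074    -0.04 0.074
wrist square 0.78 [230.8, 36.6, 327.6, 363.9]
   z0.07 n19519 gx -0.1574 -0.0417 med -0.0925 gy -0.0100 0.0125
   z0.09 n21 gx -0.0634 -0.0633 med -0.0633 gy -0.0015 0.0038
   z0.11 n49 gx -0.0633 -0.0633 med -0.0633 gy -0.0016 0.0039
   z0.13 n69 gx -0.0633 -0.0632 med -0.0632 gy -0.0016 0.0039
```

View pics/side4.png

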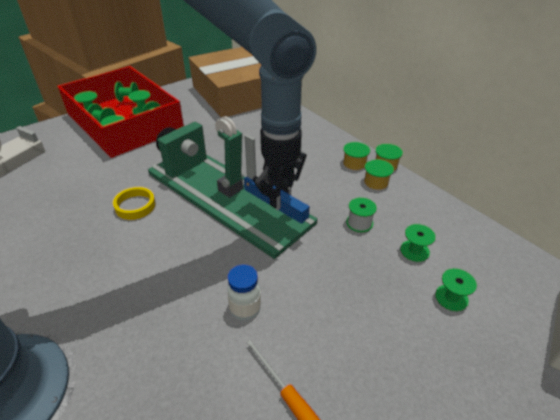

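View pics/wrist4.png

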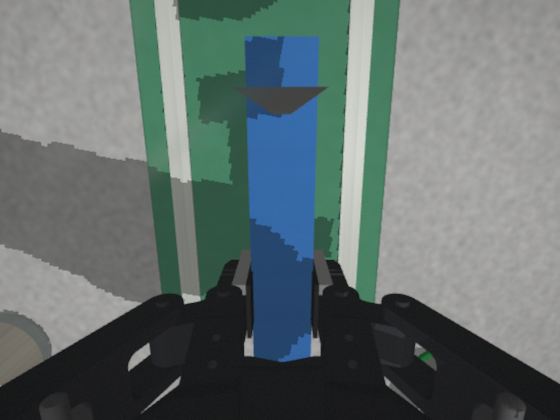

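The square is lined up over the bed. Its yaw error is about 0, it sits about 1.5 mm to the side, its corner is about 42 mm short of the foot, and its underside is about 42 mm above the bed. Now I lower it.

Emit:
jog_arm(
  increments=[
    {"linear":[0.13,0.0,-1],"turn":[0,0,0]},
    {"linear":[0,0,-1.5],"turn":[0,0,0]},
    {"linear":[0,0,-1.0],"turn":[0,0,0]},
    {"linear":[0,0,-0.4],"turn":[0,0,0]},
    {"linear":[0,0,-0.15],"turn":[0,0,0]},
    {"linear":[0,0,-0.1],"turn":[0,0,0]},
    {"linear":[0,0,0],"turn":[0,0,0]},
    {"linear":[0,0,0],"turn":[0,0,0]},
    {"linear":[0,0,0],"turn":[0,0,0]},
  ],
)

```text
time: 9.85
position: [0.5599, 0.0292, 0.024]
tool_rot: [[-0.182, 0.983, 0.0], [0.983, 0.182, 0.0], [0.0, 0.0, -1.0]]
wrist_force: [-0.8, -0.3, -4.4]
grip_width: 0.268
```

Emit:
jog_arm(
  increments=[
    {"linear":[0,0,-0.1],"turn":[0,0,0]},
    {"linear":[0,0,0],"turn":[0,0,0]},
    {"linear":[0,0,-0.05],"turn":[0,0,0]},
    {"linear":[0,0,0],"turn":[0,0,0]},
    {"linear":[0,0,0],"turn":[0,0,0]},
  ],
)

```text
time: 10.48
position: [0.56, 0.0292, 0.0235]
tool_rot: [[-0.182, 0.983, -0.0], [0.983, 0.182, 0.001], [0.001, 0.0, -1.0]]
wrist_force: [-3.7, 0.1, 7.6]
grip_width: 0.264
```

Contact with the bed: the vertical force has changed by about 12 N. I slide forward along the bed's x axis.

Emit:
jog_arm(
  increments=[
    {"linear":[-0.09,0.49,0],"turn":[0,0,0]},
    {"linear":[-0.09,0.49,0],"turn":[0,0,0]},
    {"linear":[-0.09,0.49,0],"turn":[0,0,0]},
    {"linear":[-0.09,0.49,0],"turn":[0,0,0]},
    {"linear":[-0.09,0.49,0],"turn":[0,0,0]},
    {"linear":[-0.09,0.49,0],"turn":[0,0,0]},
    {"linear":[-0.09,0.49,0],"turn":[0,0,0]},
    {"linear":[0,0,0],"turn":[0,0,0]},
    {"linear":[0,0,0],"turn":[0,0,0]},
  ],
)

```text
time: 11.6
position: [0.5558, 0.0619, 0.0235]
tool_rot: [[-0.181, 0.983, 0.005], [0.983, 0.181, -0.001], [-0.002, 0.004, -1.0]]
wrist_force: [0.9, -4.3, 4.9]
grip_width: 0.27
```

```bash
python3 m.py 5
```

```text
11.6 [0.5558 0.0619 0.0235] [[-0.181, 0.9835, 0.0047], [0.9835, 0.181, -0.0015], [-0.0023, 0.0044, -1.0]] [ 0.8693 -4.3306  4.9076] [-0.845  -0.1389  0.0133] 0.2697894008606248
side stock top z 0.03185840370200412 front gx [-0.1678 -0.1669 -0.0079  0.0019] gy [-0.0141 -0.0001  0.0103] ((-83.72665405273438, -2.445672035217285), (25.989038467407227, 168.12423706054688), 89.65338897705078)
    -0.2 0.0307    -0.16 0.0311    -0.12 0.0313    -0.04 0.0305
side square 0.62 [235.7, 145.9, 296.2, 231.2]
   z0.05 n19 gx -0.0305 -0.0104 med -0.0227 gy -0.0047 0.0023
   z0.07 n35 gx -0.0312 -0.0098 med -0.0210 gy -0.0022 0.0018
   z0.09 n46 gx -0.0310 -0.0088 med -0.0220 gy -0.0040 0.0022
   z0.11 n48 gx -0.0315 -0.0077 med -0.0223 gy -0.0050 0.0017
   z0.13 n45 gx -0.0310 -0.0100 med -0.0218 gy -0.0054 0.0019
side guide_arm 0.85 [215.5, 117.5, 242.3, 185.4]
   z0.03 n26 gx -0.0012 0.0129 med 0.0010 gy -0.0019 0.0241
   z0.05 n56 gx -0.0020 0.0132 med 0.0002 gy -0.0026 0.0247
   z0.07 n50 gx -0.0040 0.0123 med -0.0017 gy -0.0032 0.0183
   z0.09 n53 gx -0.0051 0.0122 med -0.0029 gy -0.0006 0.0175
[... 1288 characters left out ...]
01 gy -0.0183 -0.0046
   z0.17 n125 gx -0.0003 0.0425 med 0.0226 gy -0.0136 0.0059
wrist stock top z 0.0331756253177539 front gx [-0.1518 -0.1278 -0.0069  0.0009] gy [-0.0138 -0.0023  0.0095] ((-68.587646484375, -2.443270683288574), (124.71991729736328, 24.533761978149414), 0.09099142998456955)
    -0.16 0.0324    -0.12 0.0324    -0.08 0.0324    -0.04 0.0324
wrist square 0.91 [234.3, 39.0, 323.2, 365.7]
   z0.07 n27 gx -0.0304 -0.0304 med -0.0304 gy -0.0047 0.0007
   z0.09 n58 gx -0.0304 -0.0303 med -0.0304 gy -0.0048 0.0009
wrist guide_arm 0.94 [190.3, 1.7, 362.4, 15.2]
   z0.03 n374 gx 0.0001 0.0015 med 0.0004 gy -0.0182 0.0171
   z0.05 n380 gx -0.0009 -0.0001 med -0.0005 gy -0.0175 0.0163
```

View pics/side5.png

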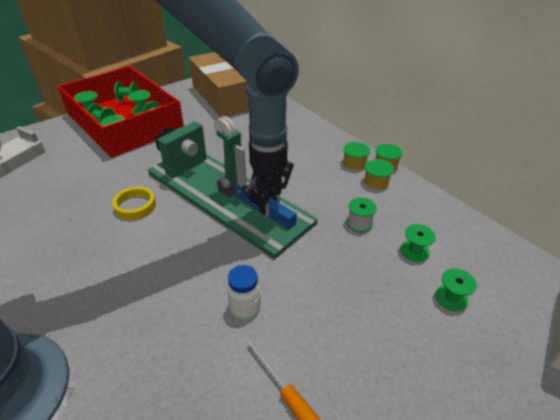

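The blade, at (240, 165) in the side view, is against the arm and has brought its lean down to about 0.06 rad. The corner is about 7.5 mm short of the foot and the stock is flat on the bed. I continue in small steps.

Emit:
jog_arm(
  increments=[
    {"linear":[-0.04,0.2,0],"turn":[0,0,0]},
    {"linear":[-0.04,0.2,0],"turn":[0,0,0]},
    {"linear":[-0.04,0.2,0],"turn":[0,0,0]},
    {"linear":[-0.02,0.1,0],"turn":[0,0,0]},
    {"linear":[0,0,0],"turn":[0,0,0]},
    {"linear":[0,0,0],"turn":[0,0,0]},
    {"linear":[0,0,0],"turn":[0,0,0]},
  ],
)

```text
time: 12.92
position: [0.5544, 0.0681, 0.0235]
tool_rot: [[-0.18, 0.984, 0.005], [0.984, 0.18, -0.002], [-0.003, 0.004, -1.0]]
wrist_force: [1.6, -5.3, 4.8]
grip_width: 0.265
```

Emit:
jog_arm(
  increments=[
    {"linear":[-0.02,0.1,0],"turn":[0,0,0]},
    {"linear":[0,0,0],"turn":[0,0,0]},
    {"linear":[0,0,0],"turn":[0,0,0]},
  ],
)

```text
time: 13.3
position: [0.5543, 0.0687, 0.0235]
tool_rot: [[-0.18, 0.984, 0.005], [0.984, 0.18, -0.003], [-0.003, 0.004, -1.0]]
wrist_force: [1.0, -6.6, 5.3]
grip_width: 0.271
```

Emit:
jog_arm(
  increments=[
    {"linear":[-0.02,0.1,0],"turn":[0,0,0]},
    {"linear":[0,0,0],"turn":[0,0,0]},
    {"linear":[0,0,0],"turn":[0,0,0]},
  ],
)

```text
time: 13.68
position: [0.5543, 0.0687, 0.0235]
tool_rot: [[-0.179, 0.984, 0.006], [0.984, 0.179, -0.004], [-0.005, 0.005, -1.0]]
wrist_force: [1.9, -7.8, 4.6]
grip_width: 0.269
```

It has stopped at y = 0.0687 while the force keeps rising. I press a bit more.

Emit:
jog_arm(
  increments=[
    {"linear":[-0.02,0.1,0],"turn":[0,0,0]},
    {"linear":[-0.02,0.1,-0.02],"turn":[0,0,0]},
    {"linear":[-0.02,0.1,-0.02],"turn":[0,0,0]},
    {"linear":[0,0,0],"turn":[0,0,0]},
    {"linear":[0,0,0],"turn":[0,0,0]},
    {"linear":[0,0,0],"turn":[0,0,0]},
  ],
)

```text
time: 14.42
position: [0.5543, 0.0687, 0.0235]
tool_rot: [[-0.178, 0.984, 0.007], [0.984, 0.178, -0.007], [-0.008, 0.006, -1.0]]
wrist_force: [2.5, -11.7, 5.5]
grip_width: 0.272
```

```bash
python3 m.py 6
```

```text
14.425 [0.5543 0.0687 0.0235] [[-0.1779, 0.984, 0.0069], [0.984, 0.178, -0.0069], [-0.008, 0.0055, -1.0]] [  2.5314 -11.6909   5.4845] [-1.9568 -0.2563  0.2221] 0.27205025076541334
side stock top z 0.03210040762517544 front gx [-0.1613 -0.1603 -0.0005  0.0018] gy [-0.0144  0.0003  0.0107] ((-79.52855682373047, -3.378265380859375), (28.445653915405273, 162.35574340820312), 89.38093566894531)
    -0.16 0.031    -0.12 0.0311    -0.04 0.0302
side square 0.58 [233.6, 146.7, 291.8, 231.2]
   z0.05 n16 gx -0.0238 -0.0014 med -0.0123 gy -0.0023 0.0015
   z0.07 n37 gx -0.0243 0.0011 med -0.0129 gy -0.0010 0.0019
   z0.09 n36 gx -0.0233 -0.0061 med -0.0161 gy -0.0025 0.0025
   z0.11 n43 gx -0.0241 -0.0008 med -0.0127 gy -0.0033 0.0020
   z0.13 n44 gx -0.0237 -0.0024 med -0.0134 gy -0.0047 0.0023
side guide_arm 0.73 [213.6, 114.7, 240.5, 184.6]
   z0.03 n16 gx 0.0004 0.0224 med 0.0025 gy 0.0045 0.0246
   z0.05 n51 gx -0.0011 0.0142 med 0.0017 gy 0.0019 0.0232
   z0.07 n44 gx -0.0006 0.0144 med 0.0024 gy 0.0030 0.0172
   z0.09 n48 gx -0.0005 0.0151 med 0.0016 gy 0.0037 0.0178
   z0.11 n46 gx -0.
[... 1376 characters left out ...]
117 0.0066
wrist stock top z 0.03318738908989836 front gx [-0.1476 -0.1207  0.0001  0.001 ] gy [-0.0136 -0.0019  0.0097] ((-61.6552734375, -2.174032211303711), (125.26571655273438, 24.699899673461914), 0.005938197486102581)
    -0.16 0.0324    -0.12 0.0324    -0.08 0.0324    -0.04 0.0324    0.0 0.0325
wrist square 0.88 [234.6, 37.2, 323.3, 362.3]
   z0.07 n26 gx -0.0235 -0.0234 med -0.0234 gy -0.0046 0.0010
   z0.09 n34 gx -0.0234 -0.0234 med -0.0234 gy -0.0045 0.0009
wrist guide_arm 0.79 [186.0, 0.1, 369.5, 40.6]
   z0.03 n413 gx 0.0003 0.0018 med 0.0005 gy -0.0173 0.0190
   z0.05 n1998 gx 0.0002 0.0061 med 0.0006 gy -0.0240 0.0229
   z0.07 n631 gx 0.0001 0.0008 med 0.0005 gy -0.0173 0.0165
```

Run:
```python
import cv2
a=cv2.imread('pics/side6.png')[90:240,140:340];b=cv2.imread('pics/scene6.png')[170:320,240:440]
import numpy as np
cv2.imwrite('pics/crop6.png',cv2.resize(np.vstack([a,b]),(800,600)) if 0 else cv2.resize(np.hstack([a,b]),(800,300),interpolation=cv2.INTER_CUBIC))
```

```text
(no output)
```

View pics/crop6.png

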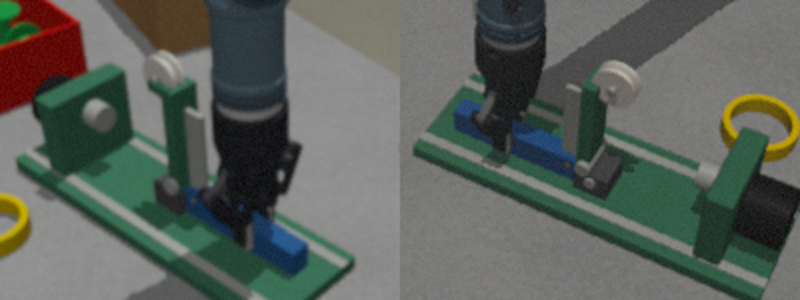

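View pics/wrist6.png

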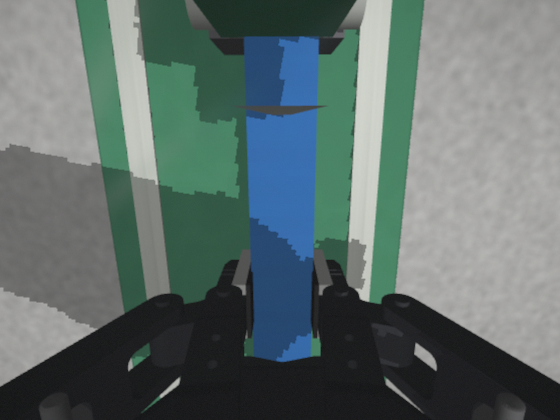

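Everything looks seated. The corner is at 0 ± 1 mm from the foot's face and about 2 mm to the side, the stock is flat, and the arm lies along the blade. One last numeric check of the arm's lean and of whether it is at rest.

Emit:
jog_arm(
  increments=[
    {"linear":[0,0,0],"turn":[0,0,0]},
    {"linear":[0,0,0],"turn":[0,0,0]},
    {"linear":[0,0,0],"turn":[0,0,0]},
    {"linear":[0,0,0],"turn":[0,0,0]},
  ],
)

```text
time: 15.38
position: [0.5542, 0.0687, 0.0235]
tool_rot: [[-0.178, 0.984, 0.007], [0.984, 0.178, -0.007], [-0.008, 0.005, -1.0]]
wrist_force: [2.9, -12.0, 5.8]
grip_width: 0.264
```

Run:
```python
from h import *
np.set_printoptions(precision=4,suppress=True)
a=np.radians(100.48); X=np.array([np.cos(a),np.sin(a)]);Y=np.array([-X[1],X[0]]);G=np.array([.5348,.1587])
def lean(gx,gy,gz,m):
    out=[]
    for z0 in np.arange(.05,.148,.007):
        k=m&(abs(gz-z0)<.0035)
        if k.sum()>5: out.append((z0,np.median(gx[k])))
    o=np.array(out); return -np.polyfit(o[:,0],o[:,1],1)[0],len(o)
for n in ['side','scene']:
    c=r.capture(n); W=cloud(c); d=W[...,:2]-G; gx=d@X;gy=d@Y;gz=W[...,2]-.018
    for o in ['guide_arm']:
        q=r.trace(c,o)[0]; m=q['mask']
        for sel,nm in [((gx<.006)&(gx>-.012)&(gy>.004)&(gy<.016),'front'),((gy<-.012)&(gx<.022)&(gx>.0),'side')]:
            k=m&sel
            if k.sum()>30: print(n,nm,k.sum(),'lean',lean(gx,gy,gz,k))
    q=r.trace(c,'square')[0]; print('blade tilt',lean(gx,gy,gz,q['mask']&(abs(gy)<.01)&(gx>-.03)&(gx<.006)))
s=r.get_state();print(s['time'],s['position'],s['wrist_force'],abs(s['joint_vel']).max(),s['grip_width'])
# bystanders
W0=np.load('/tmp/scene0.npz')['W']
for o in ['spool_a','spool_full','tape_roll','screwdriver','jar']:
    for q in r.trace(c,o)[:2]:
        p=W[q['mask']]; print(o,round(q['conf'],2),np.nanmedian(p,0))
```

```text
side front 225 lean (np.float64(-0.0045202257191063275), 14)Traceback (most recent call last):
  File "<stdin>", line 16, in <module>
  File "<stdin>", line 9, in lean
IndexError: too many indices for array: array is 1-dimensional, but 2 were indexed
```

Run:
```python
from plant import r
s=r.get_state();print(s['time'],s['position'],s['wrist_force'],abs(s['joint_vel']).max())
print(r.sign_off())
```

```text
15.475 [0.55426758 0.06867371 0.02350557] [  1.52233387 -11.5721443    5.43769522] 0.07754100690130288
the job is handed in; nothing more can be done
None
```

I gripped the square by its stock and set it on the bed in line with the guide. I then slid it forward until the foot stopped it, and handed the job in at 15.5 s with the square still gripped and pressing. The sign-off gives no verdict, so the results below are my own measurements.

**Last checks:**
- **Position:** the corner was within about 1 mm of the foot's face and about 2 mm to the side of the guide's middle. The turn error was under 0.01 rad, and the stock lay flat on the bed.
- **Guide arm:** its lean measured -0.005 rad in the side view, so it stands upright. It was about 0.11 rad at the start.
- **Forces:** about 12 N pushing forward at the wrist and about 10 N pressing down on the bed. The force on the guide itself was not measured separately.
- **At rest:** joint speeds were below 0.1 °/s.

**Not completed or not in full agreement:**
- My final check script crashed partway. The exact blade-tilt fit, the fine arm-lean fit from the scene camera and the numeric check of the bystanders did not run.
- A coarser scene-camera reading before that put the arm's lean at about 0.017 rad, which is higher than the side view but still within the 0.025 limit.
- The tool itself was tilted about 0.008 rad by the push.
- For the bystanders I relied on the path staying clear of them and on the earlier pictures, where they look unmoved.

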